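Load the ink caddy for the flatbed printer

ROBOT

A 6-joint arm with a two-finger parallel gripper is mounted at the origin on the work surface. World frame = base frame: x ahead of the robot, y to its left, z up, the work surface at z = 0. Lengths are in m, angles in rad, forces in N, time in s.
With the tool pointing down it reaches from about 0.325 to 0.85 m from the base axis. Payload 15.5 kg.
Tool frame: the origin (TCP) lies midway between the tips of the shut fingers; the grasp point (between the pads) lies 19 mm behind it; x points along the fingers, z is the direction in which the jaws open and shut, and the axes are right-handed (so a half turn about x gives the same grasp; the last joint's range is limited). The gripper opens to 91 mm and grips with 3 to 60 N. Pads are 32 mm wide; open, the fingers measure 118 mm over their backs; the gripper's body (76 mm by 178 mm) begins 60 mm behind the grasp point.
Start: joints at [1.103, 0.494, 1.345, -0, 1.302, -0.096], TCP at [0.227, 0.582, 0.214] pointing down, gripper open.
Joint ranges: [-2.91, 2.91], [-0.82, 2.16], [0.22, 2.67], [-1.22, 4.37], [0.12, 2.79], [-3.08, 3.08]. Speed limits (rad/s): [1.89, 1.89, 2.57, 3.01, 3.01, 3.01].

INTERFACE

Orientations are given as a rotation vector (axis times angle).
In Python, from cell import state, get_image, camera_info, finish_job gives the robot as it stands.
- The arm moves only by the shell command python3 -m handwheel 'ROWS' [FORCE]. ROWS is JSON, a list of rows, each an object with "travel": the shift along the tool's x, y, z in mm, a list of three; "dr": the turn, a rotation vector about the tool's x, y, z in rad, a list of three; "fingers": the closure, from 0 (fully open) to 1 (shut). A call has 1 to 12 rows; each row is the pose to reach, as a shift and turn from the pose commanded when the call began, along the tool's axes at that moment; what a row does not reach only later rows make up. A row lasts 1/12 s, in which the tool goes at most 41.7 mm and 7.16 degrees, less where a joint would pass 70% of its speed; a pose out of reach is approached as far as the arm can. A call with a gripper value outside its range is refused whole. The fingers move at their own pace and stop on an object; FORCE is the grip in N (left out, the last holds). Time passes only in rows, so rows that repeat a pose let the fingers close. It gives the time, the measured TCP pose, the force and the opening at its end, in the units of the state.
- state(): the state, without advancing time (a new reading comes with each control period).
- get_image(name): name is "scene" or "top" or "wrist"; returns the picture (480x640x3 uint8, blue, green, red); there is no depth.
- camera_info(name): a dict with "fx", "fy", "cx", "cy" (pixels), "k1" (the pictures are not rectified: a ray, as slopes to the right and down, at radius r is drawn at 1 + k1 r^2 times it, then the intrinsics apply), "R" (3x3) and "t" (3): a world point X has camera coordinates R X + t. Camera axes: x right, y down, z forward; pixel columns grow to the right and rows downward; lengths in m; the calibration is good to about 2 mm. A picture is of the moment at which its call begins: read the wrist's pose just before it. camera_info takes no time and is no camera call; for the wrist camera it gives the pose at the moment of the call.
- finish_job(): hands the job in, once; it reports no verdict.
The state is a dict: "clock": time; "joint_pos": joint angles; "qd": joint speeds; "effort": joint torques, N m; "tool_pos": TCP position; "eef_rot": TCP orientation; "contact_force": force on the tool from outside, world axes, zero at the start; "ft_torque": the same for the moment, N m; "width": opening from 0.0 (shut) to 1.0 (fully open).
Only numpy, scipy, OpenCV 4.12 (cv2) and the standard library are available. Lean on these libraries where they do the work, as an engineer would, in place of code of your own. Each camera call takes 0.05 s, during which the arm holds its last target.

TASK

Load the ink caddy for the printer: gather the three sealed bottles, the ones with caps, and stand each upright in the ring-shaped pocket of its size (smallest bottle in the smallest ring, largest in the largest), keeping them upright on the way. Leave the two opened empties without caps where they stand, and do not disturb the spray bottle or the pile of panels.

Things in the scene. Friction and masses are not known exactly. Their poses are not given: they have to be found in the camera images.
- bottle_small_center (a point): The smallest sealed ink bottle: upright round grey plastic bottle, 36 mm in diameter, 72 mm tall in all, with a black ribbed screw cap 28 mm wide filling its top 16 mm; straight-sided up to 50 mm. The point is its centre, half-way up (36 mm above its underside); z is up along the bottle. Loose, about 70 g (varies by 30 %).
- bottle_medium_center (a point): The middle-sized sealed ink bottle: upright round grey plastic bottle, 48 mm in diameter, 82 mm tall in all, with a black ribbed screw cap 37 mm wide filling its top 16 mm; straight-sided up to 60 mm. The point is its centre, half-way up (41 mm above its underside); z is up along the bottle. Loose, about 140 g (varies by 30 %).
- bottle_large_center (a point): The largest sealed ink bottle: upright round grey plastic bottle, 60 mm in diameter, 92 mm tall in all, with a black ribbed screw cap 47 mm wide filling its top 16 mm; straight-sided up to 70 mm. The point is its centre, half-way up (46 mm above its underside); z is up along the bottle. Loose, about 250 g (varies by 30 %).
- pocket_small: The smallest pocket of the caddy, for the smallest bottle: fixed black ring, 52 mm inner, 58 mm outer diameter, 10 mm high. Origin: centre of its underside, on the tray's floor 4 mm above the table, where the bottle's underside rests. The caddy is a fixed aluminium tray 320 x 116 mm, lip 12 mm high; its 3 rings stand in a row 100 mm apart, in any order. Ring's y: along the row.
- pocket_medium: The middle-sized pocket of the caddy, for the middle-sized bottle: fixed black ring, 66 mm inner, 72 mm outer diameter, 10 mm high. Origin: centre of its underside, on the tray's floor 4 mm above the table, where the bottle's underside rests. The caddy is a fixed aluminium tray 320 x 116 mm, lip 12 mm high; its 3 rings stand in a row 100 mm apart, in any order. Ring's y: along the row.
- pocket_large: The largest pocket of the caddy, for the largest bottle: fixed black ring, 80 mm inner, 86 mm outer diameter, 10 mm high. Origin: centre of its underside, on the tray's floor 4 mm above the table, where the bottle's underside rests. The caddy is a fixed aluminium tray 320 x 116 mm, lip 12 mm high; its 3 rings stand in a row 100 mm apart, in any order. Ring's y: along the row.
- empty_medium: An opened, empty bottle, to be left alone: the same grey body as the middle-sized ink bottle, 48 mm in diameter, but without a cap: a bare open neck, 30 mm wide, with a hole in it; 79 mm tall. The origin is the centre of its underside. Light and loose.
- empty_large: An opened, empty bottle, to be left alone: the same grey body as the largest ink bottle, 60 mm in diameter, but without a cap: a bare open neck, 37 mm wide, with a hole in it; 89 mm tall. The origin is the centre of its underside. Light and loose.
- spray: Bystander: clear spray bottle with a white trigger head, 76 mm in diameter, 196 mm tall, standing at the right. The origin is the centre of its underside. Loose.
- panels: Bystander: pile of thin plywood panels, 124 x 124 mm, 30 mm high, at the left. The origin is the centre of its underside. Loose.
Things that resemble listed ones, but are neither listed nor needed, are in the scene too. What is shaped like the part that bears bottle_large_center but brown or pink is not meant. What is shaped like the pocket_medium but blue is not meant.

How it is judged:
At the end, for the whole second after the job is handed in: Each of the three capped bottles stands upright (within 0.1 rad) and at rest on the caddy's floor (height within 6 mm) inside the ring of its own size, within 13 mm of the ring's centre; both empties stand upright within 30 mm of where they began (horizontal distance between bottle_small_center and pocket_small below 0.013 m and z of bottle_small_center in the frame of pocket_small between 0.03 and 0.042 m and angle between each of bottle_small_center, bottle_medium_center, bottle_large_center, empty_medium, empty_large's own z axis and vertical below 0.1 rad and linear speed of each of bottle_small, bottle_medium, bottle_large below 0.02 m/s and horizontal distance between bottle_medium_center and pocket_medium below 0.013 m and z of bottle_medium_center in the frame of pocket_medium between 0.035 and 0.047 m and horizontal distance between bottle_large_center and pocket_large below 0.013 m and z of bottle_large_center in the frame of pocket_large between 0.04 and 0.052 m and distance of each of empty_medium, empty_large from where it was at the start of the episode below 0.03 m); the robot touches nothing.
It fails at once if a sealed bottle is tipped over (more than 35 degrees) (angle between any of bottle_small_center, bottle_medium_center, bottle_large_center's own z axis and vertical above 0.61 rad).
It fails at once if the empty bottle like the middle-sized one is moved more than 30 mm or tipped (distance of empty_medium from where it was at the start of the episode above 0.03 m or angle between empty_medium's own z axis and vertical above 0.4 rad).
It fails at once if the empty bottle like the largest one is moved more than 30 mm or tipped (distance of empty_large from where it was at the start of the episode above 0.03 m or angle between empty_large's own z axis and vertical above 0.4 rad).
It fails at once if the spray bottle is moved more than 30 mm (distance of spray from where it was at the start of the episode above 0.03 m).
It fails at once if the pile of panels is moved more than 30 mm (distance of panels from where it was at the start of the episode above 0.03 m).
It also fails if it takes over 93 s, if anything falls off the work surface, if the arm or the gripper's body presses on something with over 40 N, if the wrist force passes 120 N, or if a joint passes its speed limit or range.

## Working session

There is one attempt and no reset: what is moved stays moved. The work goes in short steps, Python scripts to look and compute and a shell command to move; the robot and the scene stay as the last step left them, time stands still between calls to the robot, and variables do not carry over. Pictures are saved under pics/ and viewed, and the job is handed in when it is done.

```bash
ls; mkdir -p pics; python3 - <<'E'
from cell import *
import cv2
s=state(); print(s)
for n in("scene","top","wrist"):
    print(n,camera_info(n)); cv2.imwrite(f"pics/{n}0.png",get_image(n))
E
```

```text
pics
{'clock': 0.0, 'joint_pos': array([ 1.10349216e+00,  4.94164045e-01,  1.34614158e+00, -5.29269823e-06,
        1.30247796e+00, -9.55083731e-02]), 'qd': array([-1.87924928e-03, -2.45159721e-04, -2.86812998e-03,  3.15059670e-05,
        8.07139650e-04, -1.48445639e-03]), 'effort': array([-3.93432172e-03, -8.78816199e+01, -3.81843245e+01,  7.05796899e-02,
        5.33615286e-02, -1.87714727e-04]), 'tool_pos': array([0.22688798, 0.58195691, 0.21334662]), 'eef_rot': array([-0.9317314 ,  1.36352614,  0.93077478]), 'contact_force': array([-0.15941995,  0.73790166, -0.08904393]), 'ft_torque': array([-0.04832806, -0.02032321, -0.03146927]), 'width': 1.0004339365450572}
scene {'fx': 503.7104605393698, 'fy': 503.7104605393698, 'cx': 326.6240066273157, 'cy': 242.70791290972943, 'k1': -0.00923620595502426, 'R': array([[ 0.46236491,  0.88656937, -0.01460986],
       [ 0.55408533, -0.30175258, -0.77584459],
       [-0.69224861,  0.35062821, -0.63075489]]), 't': array([-0.2468846 , -0.24090293,  1.59286694])}
top {'fx': 479.3990078629757, 'fy': 479.3990078629757, 'cx': 315.4621527663589, 'cy': 240.59468343252024, 'k1': -0.01924200020062971, 'R': array([[-6.51997576e-03, -9.99978487e-01, -7.18535758e-04],
       [-9.86115078e-01,  6.54881697e-03, -1.65934221e-01],
       [ 1.65935357e-01, -3.73328155e-04, -9.86136561e-01]]), 't': array([0.01998781, 0.5460448 , 1.04855766])}
wrist {'fx': 385.36917293557303, 'fy': 385.36917293557303, 'cx': 317.62413816564526, 'cy': 235.87381854937234, 'k1': -0.07011561382448106, 'R': array([[ 0.36433966,  0.93126484, -0.00155089],
       [ 0.89460881, -0.34953506,  0.27838879],
       [ 0.25871161, -0.10281551, -0.96046722]]), 't': array([-0.6236755 , -0.03061993,  0.39355608])}
```

View pics/scene0.png

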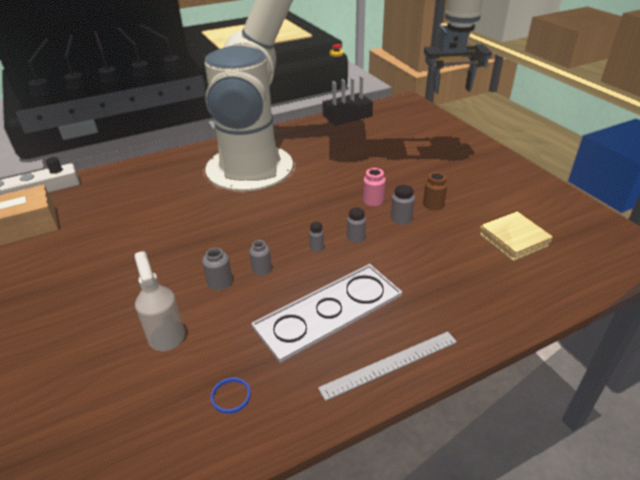

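View pics/top0.png

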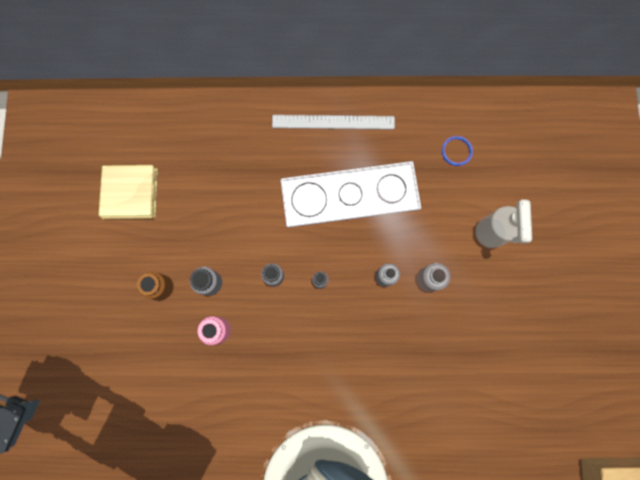

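View pics/wrist0.png

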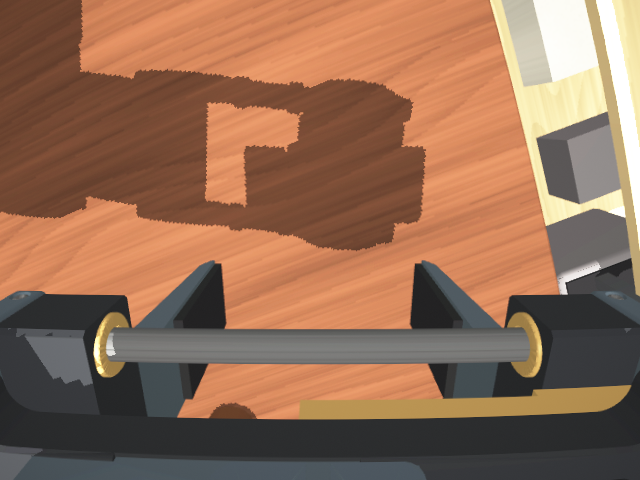

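The scene and top views agree. Top-view pixels of things that could be taken for the targets:
- **Capped grey:** large (204,281), medium (272,274), small (320,280).
- **Open empties:** medium (388,275), large (436,277).
- **Decoys:** brown (151,286), pink (211,331).
- **Rings:** large (309,199), small (350,194), medium (391,188). The blue ring at (457,151) is a decoy.

I'll check these in a close crop.

```bash
python3 - <<'E'
import cv2,numpy as np
t=cv2.imread('pics/top0.png'); s=cv2.imread('pics/scene0.png')
a=cv2.resize(t[160:310,180:460],(784,420),interpolation=cv2.INTER_CUBIC)
cv2.imwrite('pics/crop_t.png',a)
b=cv2.resize(s[160:360,190:430],(720,600),interpolation=cv2.INTER_CUBIC)
cv2.imwrite('pics/crop_s.png',b)
E
```

```text
(no output)
```

View pics/crop_t.png

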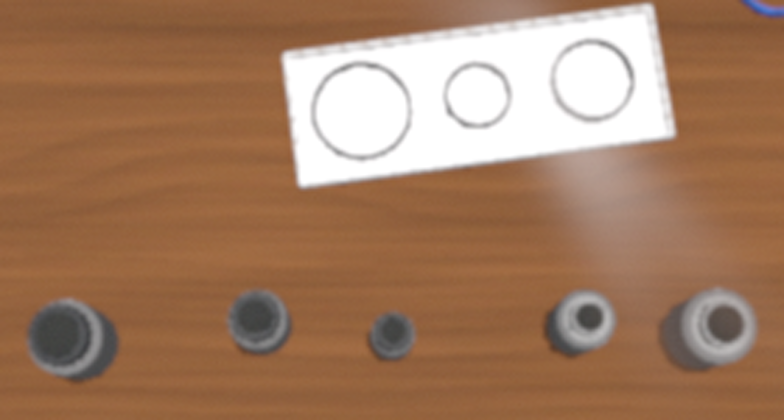

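View pics/crop_s.png

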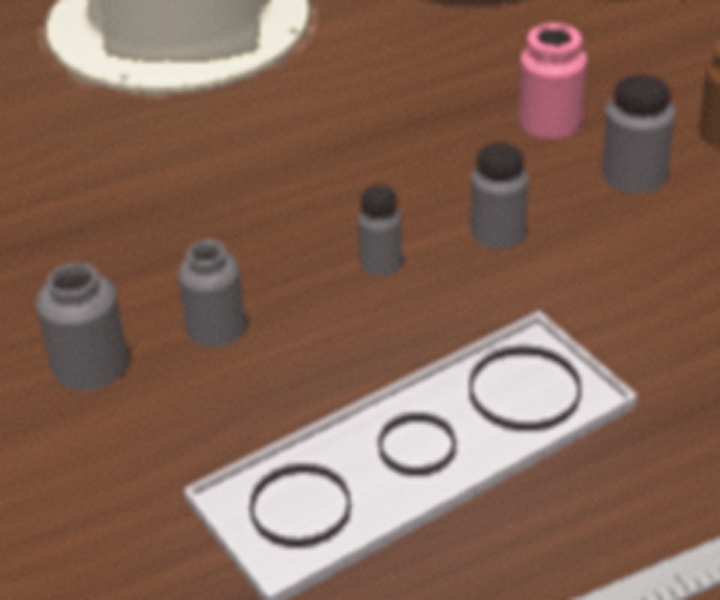

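The crop confirms the picks: the three left bottles in the top view have black caps and the two right ones have open necks. Next I measure positions.

```bash
cat > h.py <<'E'
import numpy as np,cv2
from cell import *
from scipy.spatial.transform import Rotation as Ro
def ray(ci,u,v):
    K=np.array([[ci['fx'],0,ci['cx']],[0,ci['fy'],ci['cy']],[0,0,1]])
    d=np.array([(u-ci['cx'])/ci['fx'],(v-ci['cy'])/ci['fy']]);p=d.copy()
    for _ in range(10): p=d/(1+ci['k1']*(p@p))
    R=ci['R'];return -R.T@ci['t'],R.T@np.array([*p,1])
def on(ci,u,v,z):
    o,d=ray(ci,u,v);return o+d*(z-o[2])/d[2]
def proj(ci,X):
    c=ci['R']@np.asarray(X)+ci['t'];p=c[:2]/c[2];p=p*(1+ci['k1']*(p@p))
    return np.array([p[0]*ci['fx']+ci['cx'],p[1]*ci['fy']+ci['cy']])
def two(a,b):
    (o1,d1),(o2,d2)=a,b
    A=np.stack([d1,-d2],1);s=np.linalg.lstsq(A,o2-o1,rcond=None)[0]
    p,q=o1+d1*s[0],o2+d2*s[1];return (p+q)/2,np.linalg.norm(p-q)
E
python3 - <<'E'
from h import *
im={n:cv2.imread(f'pics/{n}0.png') for n in('top','scene')}
win={'top':{'L':(185,260,225,300),'M':(255,258,290,290),'S':(308,266,332,292)},
'scene':{'L':(388,180,418,226),'M':(343,204,370,244),'S':(306,218,328,252)}}
cand={}
for n in im:
    ci=camera_info(n);g=im[n].max(2)
    for k,(x0,y0,x1,y1) in win[n].items():
        w=g[y0:y1,x0:x1]
        m=(w<60).astype(np.uint8)
        nn,l,st,c=cv2.connectedComponentsWithStats(m)
        print(n,k,[(list(st[i]),np.round(c[i]+[x0,y0],1)) for i in range(1,nn) if st[i][4]>15], np.percentile(w,[1,10,25,50]))
r={'top':{'L':(285,175,333,223),'S':(332,176,368,212),'M':(370,168,412,210)},
'scene':{'L':(344,272,388,308),'S':(313,294,345,322),'M':(270,312,310,344)}}
for n in r:
    ci=camera_info(n)
    for k,(x0,y0,x1,y1) in r[n].items():
        w=im[n].max(2)[y0:y1,x0:x1]
        th=150
        m=(w<th).astype(np.uint8)
        cs,_=cv2.findContours(m,cv2.RETR_CCOMP,cv2.CHAIN_APPROX_NONE)
        cs=sorted([c for c in cs if len(c)>25],key=len)
        for c in cs[-2:]:
            e=cv2.fitEllipse(c); print('ring',n,k,len(c),np.round(e[0],1)+np.array([x0,y0]),np.round(e[1],1),[np.round(on(ci,e[0][0]+x0,e[0][1]+y0,z)*1000,1)[:2] for z in(.009,.014)])
s=state();print(Ro.from_rotvec(s['eef_rot']).as_matrix().round(3))
E
```

```text
top L [] [ 66.   70.9  86.  141. ]
top M [] [ 67.  79. 106. 143.]
top S [] [ 68.23  82.3  102.   143.  ]
scene L [([np.int32(7), np.int32(7), np.int32(18), np.int32(11), np.int32(120)], array([403.3, 192.9]))] [46. 61. 83. 97.]
scene M [([np.int32(7), np.int32(6), np.int32(14), np.int32(10), np.int32(80)], array([356.2, 215.6]))] [ 48.  62.  85. 101.]
scene S [([np.int32(5), np.int32(7), np.int32(10), np.int32(7), np.int32(55)], array([315.7, 228.3]))] [ 47.47  64.    86.   102.  ]
ring scene L 28 [383.6 304.9] [ 4.9 12.7] [array([718.5,  45. ]), array([722.4,  42.2])]
ring scene L 173 [364.6 289.1] [26.1 36.1] [array([656.2,  33.9]), array([660.6,  31.1])]
ring scene S 119 [328.6 307.8] [19.  24.8] [array([668.6, -65.2]), array([672.9, -67.4])]
ring scene M 77 [289.7 328.1] [22.3 31.7] [array([ 681.6, -164.3]), array([ 685.7, -165.9])]
ring scene M 88 [289.7 328.2] [27.2 33.3] [array([ 681.9, -164.4]), array([ 686., -166.])]
[[-0.    -0.932  0.363]
 [-0.001  0.363  0.932]
 [-1.     0.    -0.001]]
```

```bash
python3 - <<'E'
from h import *
t=cv2.imread('pics/top0.png');ci=camera_info('top')
S=cv2.imread('pics/scene0.png');cs_=camera_info('scene')
g=t.max(2).astype(int);sat=t.max(2).astype(int)-t.min(2)
for k,(x0,y0,x1,y1) in {'L':(288,178,331,221),'S':(334,178,366,210),'M':(372,170,411,208)}.items():
    w=g[y0:y1,x0:x1];
    bg=np.median(w);d=np.clip(bg-w,0,None)*(bg-w>25)
    m=(d>0).astype(np.uint8);n,l,st,c=cv2.connectedComponentsWithStats(m,connectivity=8)
    i=1+np.argmax(st[1:,4]);P=np.argwhere(l==i)[:,::-1]
    e=cv2.fitEllipse(P.astype(np.float32));u,v=e[0][0]+x0,e[0][1]+y0
    print('ring',k,bg,st[i],np.round([u,v],1),np.round(e[1],1),np.round(on(ci,u,v,.010)*1000,1))
for k,(x0,y0,x1,y1) in {'L':(185,260,225,300),'M':(255,258,290,290),'S':(308,266,332,292)}.items():
    for th in (80,90,95):
        m=((g[y0:y1,x0:x1]<th)&(sat[y0:y1,x0:x1]<25)).astype(np.uint8)
        n,l,st,c=cv2.connectedComponentsWithStats(m)
        if n<2: continue
        i=1+np.argmax(st[1:,4]);print('cap',k,th,st[i],np.round(c[i]+[x0,y0],1))
    m=((sat[y0:y1,x0:x1]<40)).astype(np.uint8)
    n,l,st,c=cv2.connectedComponentsWithStats(m)
    i=1+np.argmax(st[1:,4]);print('body',k,st[i],np.round(c[i]+[x0,y0],1))
E
python3 - <<'E'
import cv2
t=cv2.imread('pics/top0.png')
cv2.imwrite('pics/crop3.png',cv2.resize(t[260:302,184:336],None,fx=5,fy=5,interpolation=cv2.INTER_NEAREST))
E
```

```text
ring L 255.0 [  3   4  36  36 246] [308.7 199.2] [33.6 34.6] [652.7  31.9  10. ]
ring S 255.0 [  4   4  25  24 162] [350.  193.6] [22.3 23. ] [665.9 -67.1  10. ]
ring M 255.0 [  4   4  31  30 215] [391.1 188.2] [27.8 28.6] [ 678.6 -166.2   10. ]
cap L 80 [  7  11  20  19 233] [200.6 279.6]
cap L 90 [  6  10  21  20 336] [201.3 279.4]
cap L 95 [  6  10  21  20 348] [201.2 279.4]
body L [  5   7  32  29 719] [205.3 281.1]
cap M 80 [ 10   9  13  12 115] [270.7 272.7]
cap M 90 [  9   8  15  15 150] [270.9 272.8]
cap M 95 [  8   8  16  16 190] [270.8 273.2]
body M [  6   6  23  23 403] [272.2 274.6]
cap S 80 [ 8  8  9  9 55] [320.1 277.8]
cap S 90 [ 6  7 11 12 87] [319.5 278.4]
cap S 95 [  5   7  13  12 110] [319.4 278.6]
body S [  4   6  16  17 215] [319.6 279.7]
```

View pics/crop3.png

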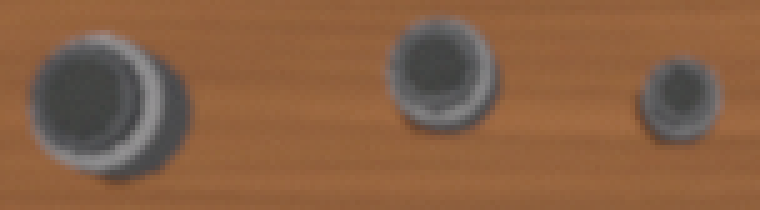

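```bash
python3 - <<'E'
from h import *
ci=camera_info('top');cs=camera_info('scene')
for k,a,b,z in(('L',(200.8,279.3),(402.8,192.4),.088),('M',(270.8,272.9),(355.7,215.1),.078),('S',(319.7,278.3),(315.7,228.3),.068)):
    p=on(ci,*a,z);q=on(cs,*b,z);T=two(ray(ci,*a),ray(cs,*b))
    print(k,(p*1000).round(1),(q*1000).round(1),(T[0]*1000).round(1),T[1])
for z,a in((.0,(436,277)),(.085,(438,276)),(.076,(390.5,273.5))): print(on(ci,*a,z).round(3))
for k,a,z in(('brown',(151,285),.09),('pink',(211,330),.09),('spray',(512,222),.15)): print(k,on(ci,*a,z).round(3))
E
```

```text
L [455.7 265.4  88. ] [464.3 260.8  88. ] [456.2 267.   81.4] 3.479372536354358e-05
M [469.6 114.7  78. ] [480.5 110.5  78. ] [470.7 115.9  69.8] 0.0009786044672490662
S [458.    7.6  68. ] [469.3   4.8  68. ] [459.1   8.5  59.7] 0.0020897560588738107
[ 0.465 -0.267  0.   ]
[ 0.46  -0.25   0.085]
[ 0.467 -0.148  0.076]
brown [0.444 0.372 0.09 ]
pink [0.347 0.24  0.09 ]
spray [ 0.565 -0.393  0.15 ]
```

```bash
python3 -m handwheel '[{"travel":[10,-41,-26],"dr":[0.1,0,0],"fingers":0},{"travel":[18,-65,-42],"dr":[0.21,0,0],"fingers":0},{"travel":[26,-98,-63],"dr":[0.32,0,0],"fingers":0},{"travel":[34,-130,-84],"dr":[0.43,0,0],"fingers":0},{"travel":[42,-163,-105],"dr":[0.54,0,0],"fingers":0},{"travel":[50,-196,-126],"dr":[0.65,0,0],"fingers":0},{"travel":[50,-229,-147],"dr":[0.76,0,0],"fingers":0},{"travel":[50,-262,-168],"dr":[0.87,0,0],"fingers":0},{"travel":[50,-295,-190],"dr":[0.98,0,0],"fingers":0},{"travel":[50,-328,-211],"dr":[1.066,0,0],"fingers":0},{"travel":[50,-328,-211],"dr":[1.066,0,0],"fingers":0},{"travel":[50,-328,-211],"dr":[1.066,0,0],"fingers":0}]' 20
cat >> h.py <<'E'
def go(X,wy=None):
    "world TCP target (mm) -> tool travel (mm)"
    s=state();R=Ro.from_rotvec(s['eef_rot']).as_matrix();p=s['tool_pos']*1000
    print('R',R.round(3).tolist(),'tcp',p.round(1),'w',round(s['width'],3),'t',s['clock'],'F',s['contact_force'].round(1))
    print('travel',(R.T@(np.array(X)-p)).round(1))
E
python3 - <<'E'
from h import *
go([456,266,31])
cv2.imwrite('pics/w1.png',get_image('wrist'))
E
```

```text
clock: 1.15
tool_pos: [0.457, 0.265, 0.1638]
eef_rot: [-0.102, 1.569, 0.102]
contact_force: [-0.8, -0.5, -0.0]
width: 0.998
R [[-0.0, -0.129, 0.992], [-0.0, 0.992, 0.129], [-1.0, -0.0, -0.0]] tcp [457.  265.  163.8] w 0.998 t 1.15 F [-0.8 -0.5 -0. ]
travel [132.8   1.2  -0.8]
```

View pics/w1.png

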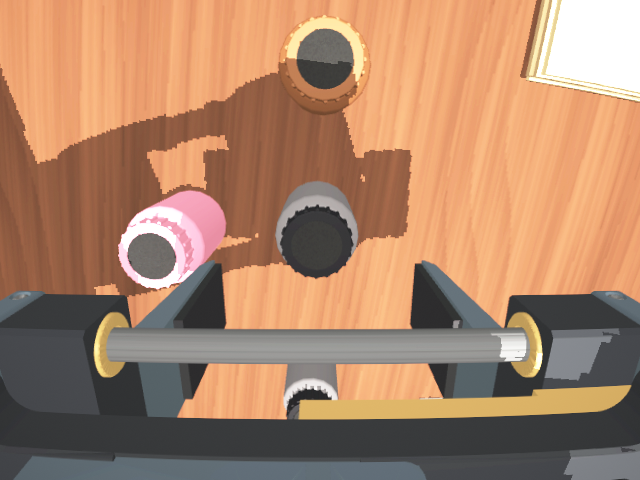

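The large capped bottle sits between the jaws with its cap at (318,241). Pink is to the left at (152,256) and brown is ahead at (325,58). I'll cross-check its position.

```bash
python3 - <<'E'
from h import *
ci=camera_info('wrist');print((on(ci,316.5,240.5,.092)*1000).round(1))
go([456,266,31])
E
```

```text
[453.9 270.5  92. ]
R [[-0.0, -0.132, 0.991], [0.0, 0.991, 0.132], [-1.0, 0.0, -0.0]] tcp [456.1 266.  163.8] w 1.0 t 1.2 F [-0.1  0.2 -0.7]
travel [ 1.328e+02 -0.000e+00 -1.000e-01]
```

```bash
python3 -m handwheel '[{"travel":[20,1,0],"dr":[0,0,0],"fingers":0},{"travel":[45,2,-1],"dr":[0,0,0],"fingers":0},{"travel":[70,2,-1],"dr":[0,0,0],"fingers":0},{"travel":[95,2,-1],"dr":[0,0,0],"fingers":0},{"travel":[115,2,-1],"dr":[0,0,0],"fingers":0},{"travel":[128,2,-1],"dr":[0,0,0],"fingers":0},{"travel":[133,2,-1],"dr":[0,0,0],"fingers":0},{"travel":[133,2,-1],"dr":[0,0,0],"fingers":0.5},{"travel":[133,2,-1],"dr":[0,0,0],"fingers":0.6},{"travel":[133,2,-1],"dr":[0,0,0],"fingers":0.6},{"travel":[133,2,-1],"dr":[0,0,0],"fingers":0.6},{"travel":[133,2,-1],"dr":[0,0,0],"fingers":0.6}]' 30
python3 - <<'E'
from h import *
go([456,266,31])
cv2.imwrite('pics/w2.png',get_image('wrist'))
E
```

```text
clock: 2.2
tool_pos: [0.4551, 0.2687, 0.0317]
eef_rot: [-0.104, 1.567, 0.105]
contact_force: [0.3, 0.0, -0.7]
width: 0.671
R [[0.001, -0.133, 0.991], [0.001, 0.991, 0.133], [-1.0, 0.0, 0.001]] tcp [455.1 268.7  31.7] w 0.671 t 2.2 F [ 0.3  0.  -0.7]
travel [ 0.7 -2.8  0.5]
```

View pics/w2.png

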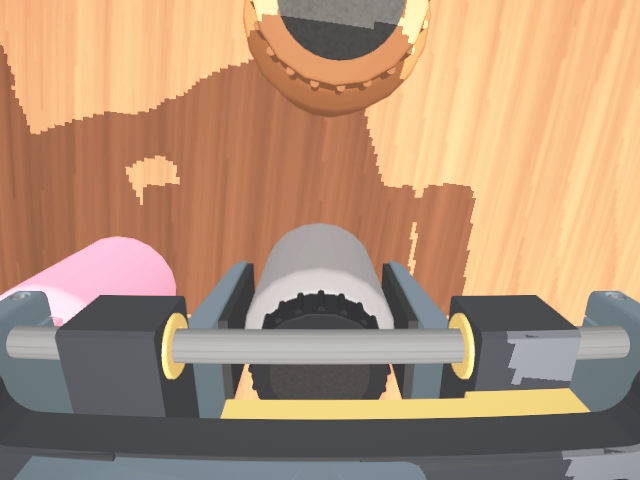

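```bash
python3 -m handwheel '[{"travel":[0,0,0],"dr":[0,0,0],"fingers":0.7},{"travel":[0,0,0],"dr":[0,0,0],"fingers":0.7},{"travel":[0,0,0],"dr":[0,0,0],"fingers":0.7},{"travel":[-4,0,0],"dr":[0,0,0],"fingers":0.7},{"travel":[-12,0,0],"dr":[0,0,0],"fingers":0.7},{"travel":[-26,0,0],"dr":[0,0,0],"fingers":0.7},{"travel":[-44,0,0],"dr":[0,0,0],"fingers":0.7},{"travel":[-64,0,0],"dr":[0,0,0],"fingers":0.7},{"travel":[-84,0,0],"dr":[0,0,0],"fingers":0.7},{"travel":[-98,0,0],"dr":[0,0,0],"fingers":0.7},{"travel":[-106,0,0],"dr":[0,0,0],"fingers":0.7},{"travel":[-110,0,0],"dr":[0,0,0],"fingers":0.7}]' 30
python3 - <<'E'
from h import *
go([652.7,31.9,141])
cv2.imwrite('pics/w3.png',get_image('wrist'))
cv2.imwrite('pics/s3.png',get_image('scene'))
ci=camera_info('wrist');p=state()['tool_pos'];R=Ro.from_rotvec(state()['eef_rot']).as_matrix()
for dy in(-5,0,5,30,-30): print(dy,proj(ci,p+R@np.array([-.061,dy/1000,0])).round(1))
E
```

```text
clock: 3.25
tool_pos: [0.4551, 0.2685, 0.1423]
eef_rot: [-0.104, 1.567, 0.105]
contact_force: [-0.3, 0.5, -3.3]
width: 0.648
R [[0.002, -0.133, 0.991], [0.001, 0.991, 0.133], [-1.0, 0.0, 0.002]] tcp [455.1 268.5 142.3] w 0.648 t 3.25 F [-0.3  0.5 -3.3]
travel [   1.5 -260.7  164.5]
-5 [319.9 380.8]
0 [319.9 368.4]
5 [319.9 355.6]
30 [319.9 286.5]
-30 [319.8 438.2]
```

View pics/w3.png

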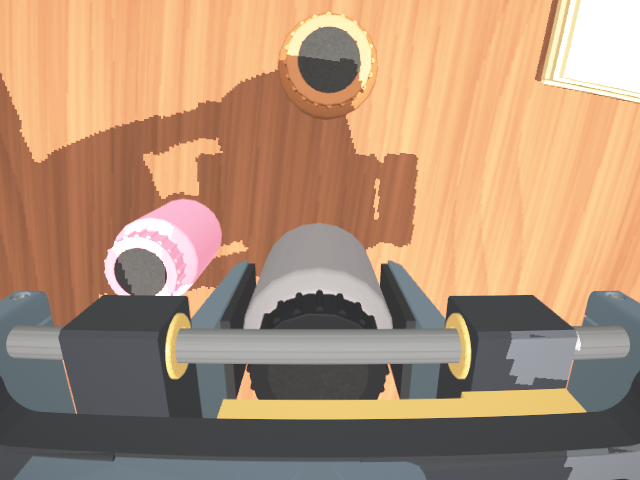

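View pics/s3.png

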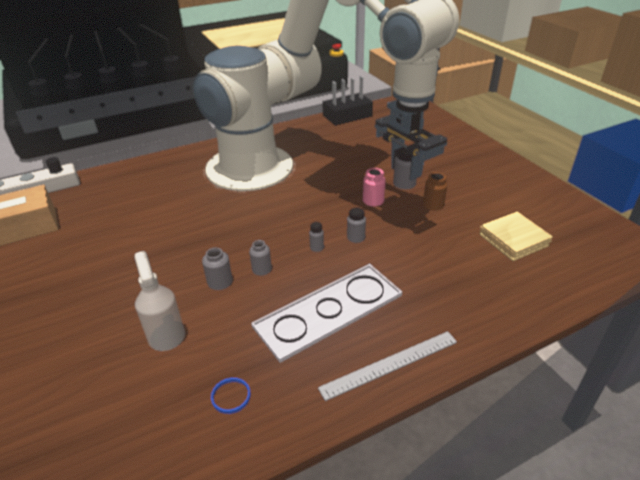

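```bash
python3 -m handwheel '[{"travel":[0,-8,5],"dr":[0,0,0],"fingers":0.7},{"travel":[0,-26,16],"dr":[0,0,0],"fingers":0.7},{"travel":[0,-54,34],"dr":[0,0,0],"fingers":0.7},{"travel":[0,-84,53],"dr":[0,0,0],"fingers":0.7},{"travel":[0,-114,72],"dr":[0,0,0],"fingers":0.7},{"travel":[0,-144,91],"dr":[0,0,0],"fingers":0.7},{"travel":[0,-174,110],"dr":[0,0,0],"fingers":0.7},{"travel":[0,-204,129],"dr":[0,0,0],"fingers":0.7},{"travel":[0,-230,145],"dr":[0,0,0],"fingers":0.7},{"travel":[0,-250,156],"dr":[0,0,0],"fingers":0.7},{"travel":[0,-260,163],"dr":[0,0,0],"fingers":0.7},{"travel":[0,-263,165],"dr":[0,0,0],"fingers":0.7}]'
python3 -m handwheel '[{"travel":[0,0,0],"dr":[0,0,0],"fingers":0.7},{"travel":[15,0,0],"dr":[0,0,0],"fingers":0.7},{"travel":[35,0,0],"dr":[0,0,0],"fingers":0.7},{"travel":[50,0,0],"dr":[0,0,0],"fingers":0.7},{"travel":[60,0,0],"dr":[0,0,0],"fingers":0.7},{"travel":[65,0,0],"dr":[0,0,0],"fingers":0.7},{"travel":[65,0,0],"dr":[0,0,0],"fingers":0.7}]'
python3 - <<'E'
from h import *
go([652.7,31.9,36])
cv2.imwrite('pics/w4.png',get_image('wrist'))
cv2.imwrite('pics/s4.png',get_image('scene')[200:360,230:450].repeat(3,0).repeat(3,1))
E
```

```text
clock: 4.35
tool_pos: [0.6539, 0.0275, 0.1396]
eef_rot: [-0.103, 1.57, 0.103]
contact_force: [-0.9, -0.3, -3.5]
width: 0.652
clock: 4.93
tool_pos: [0.6522, 0.0304, 0.075]
eef_rot: [-0.105, 1.57, 0.105]
contact_force: [0.1, 1.2, -3.3]
width: 0.651
R [[-0.002, -0.133, 0.991], [0.0, 0.991, 0.133], [-1.0, 0.0, -0.002]] tcp [652.2  30.4  75. ] w 0.651 t 4.9333 F [ 0.1  1.2 -3.3]
travel [39.   1.4  0.8]
```

View pics/w4.png

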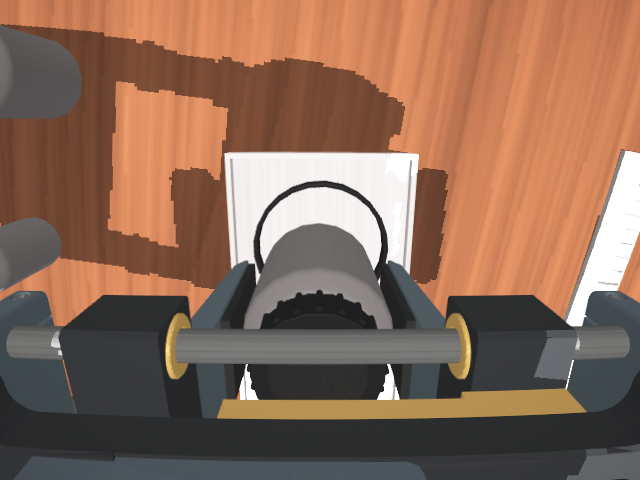

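View pics/s4.png

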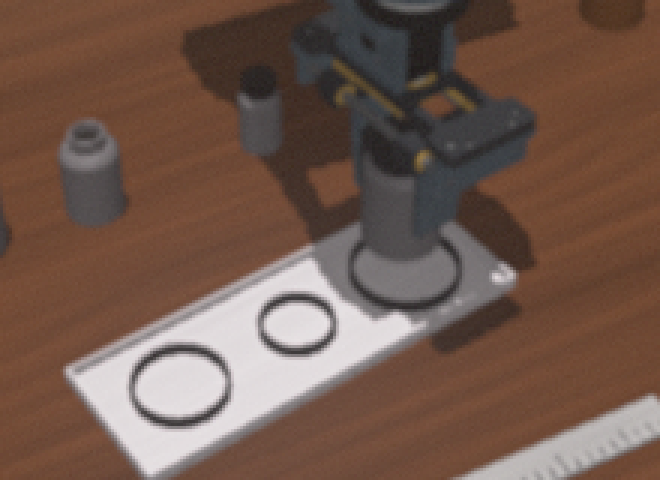

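The wrist view shows the large ring spanning columns 256–387, with the bottle centred over it in x. I'll check the y direction.

```bash
python3 - <<'E'
from h import *
ci=camera_info('wrist');p=state()['tool_pos'];R=Ro.from_rotvec(state()['eef_rot']).as_matrix()
def tl(u,v,z): return (R.T@(on(ci,u,v,z)-p)*1000).round(1)
print('ring far outer edge top (expect y=+43)',tl(321,182,.014),'left/right',tl(254,243,.014),tl(388,243,.014))
zb=p[2]-.0317  # bottle bottom
print('shoulder far edge z70',tl(318,269,zb+.070),'body far bottom edge(expect 30)',tl(320,224,zb), 'cap far',tl(320,292,zb+.09),tl(250,368,zb+.09),tl(392,368,zb+.09))
E
```

```text
ring far outer edge top (expect y=+43) [62.5 44.8  1.3] left/right [ 62.5   5.9 -41.5] [62.6  5.8 44.1]
shoulder far edge z70 [-38.3  27.1  -0.6] body far bottom edge(expect 30) [31.7 26.3  0.5] cap far [-58.3  26.9   0. ] [-58.3  -1.8 -24.1] [-58.3  -1.9  25. ]
```

```bash
python3 -m handwheel '[{"travel":[6,2,1],"dr":[0,0,0],"fingers":0.7},{"travel":[14,2,1],"dr":[0,0,0],"fingers":0.7},{"travel":[22,2,1],"dr":[0,0,0],"fingers":0.7},{"travel":[29,2,1],"dr":[0,0,0],"fingers":0.7},{"travel":[34,2,1],"dr":[0,0,0],"fingers":0.7},{"travel":[37,2,1],"dr":[0,0,0],"fingers":0.7},{"travel":[39,2,1],"dr":[0,0,0],"fingers":0.7},{"travel":[39,2,1],"dr":[0,0,0],"fingers":0.7},{"travel":[39,2,1],"dr":[0,0,0],"fingers":0.7}]'
python3 -c "
from h import *
go([652.7,31.9,36])"
```

```text
clock: 5.78
tool_pos: [0.654, 0.0317, 0.037]
eef_rot: [-0.104, 1.568, 0.104]
contact_force: [0.4, 0.4, -3.1]
width: 0.651
R [[0.0, -0.133, 0.991], [0.0, 0.991, 0.133], [-1.0, -0.0, 0.0]] tcp [654.   31.7  37. ] w 0.651 t 5.7833 F [ 0.4  0.4 -3.1]
travel [ 1.   0.4 -1.3]
```

Weight is still carried (−3.1 N), so the bottle is about 1 mm above the floor. I'll lower it another 1.5 mm, open gently, then rise.

```bash
python3 -m handwheel '[{"travel":[1.5,0,0],"dr":[0,0,0],"fingers":0.7},{"travel":[1.5,0,0],"dr":[0,0,0],"fingers":0.7},{"travel":[1.5,0,0],"dr":[0,0,0],"fingers":0.3},{"travel":[1.5,0,0],"dr":[0,0,0],"fingers":0.15},{"travel":[1.5,0,0],"dr":[0,0,0],"fingers":0.1},{"travel":[1.5,0,0],"dr":[0,0,0],"fingers":0.1},{"travel":[1.5,0,0],"dr":[0,0,0],"fingers":0.1}]'
python3 -m handwheel '[{"travel":[-10,0,0],"dr":[0,0,0],"fingers":0.1},{"travel":[-30,0,0],"dr":[0,0,0],"fingers":0.1},{"travel":[-60,0,0],"dr":[0,0,0],"fingers":0.1},{"travel":[-95,0,0],"dr":[0,0,0],"fingers":0.1},{"travel":[-120,0,0],"dr":[0,0,0],"fingers":0.1},{"travel":[-130,0,0],"dr":[0,0,0],"fingers":0.1}]'
python3 - <<'E'
from h import *
go([470,115,146])
cv2.imwrite('pics/w5.png',get_image('wrist'))
E
```

```text
clock: 6.37
tool_pos: [0.6539, 0.0317, 0.0355]
eef_rot: [-0.105, 1.568, 0.104]
contact_force: [0.0, 0.1, -0.7]
width: 0.895
clock: 6.87
tool_pos: [0.6556, 0.0317, 0.1704]
eef_rot: [-0.105, 1.563, 0.104]
contact_force: [0.5, 0.2, -0.7]
width: 0.9
R [[0.006, -0.133, 0.991], [-0.0, 0.991, 0.133], [-1.0, -0.001, 0.006]] tcp [655.6  31.7 170.4] w 0.9 t 6.8667 F [ 0.5  0.2 -0.7]
travel [  23.3  107.2 -173. ]
```

View pics/w5.png

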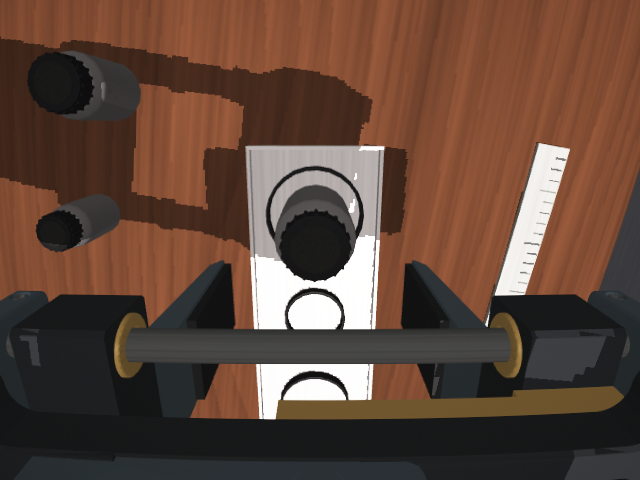

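The large bottle stands inside the large ring. Next is the medium bottle.

```bash
python3 -m handwheel '[{"travel":[0,15,-25],"dr":[0,0,0],"fingers":0.1},{"travel":[0,33,-53],"dr":[0,0,0],"fingers":0.05},{"travel":[5,52,-84],"dr":[0,0,0],"fingers":0.05},{"travel":[10,71,-115],"dr":[0,0,0],"fingers":0.05},{"travel":[16,90,-146],"dr":[0,0,0],"fingers":0.05},{"travel":[20,104,-168],"dr":[0,0,0],"fingers":0.05},{"travel":[20,107,-173],"dr":[0,0,0],"fingers":0.05},{"travel":[20,107,-173],"dr":[0,0,0],"fingers":0.05},{"travel":[20,107,-173],"dr":[0,0,0],"fingers":0.05}]'
python3 - <<'E'
from h import *
cv2.imwrite('pics/w6.png',get_image('wrist'))
cv2.imwrite('pics/t6.png',get_image('top'))
go([470,115,24])
E
```

```text
clock: 7.67
tool_pos: [0.4688, 0.1148, 0.1454]
eef_rot: [-0.105, 1.568, 0.105]
contact_force: [-0.1, 0.3, -0.0]
width: 0.949
R [[0.001, -0.132, 0.991], [-0.0, 0.991, 0.132], [-1.0, -0.0, 0.001]] tcp [469.6 114.5 145.5] w 0.952 t 7.7667 F [ 0.6 -0.5 -0.9]
travel [121.5   0.5   0.3]
```

View pics/w6.png

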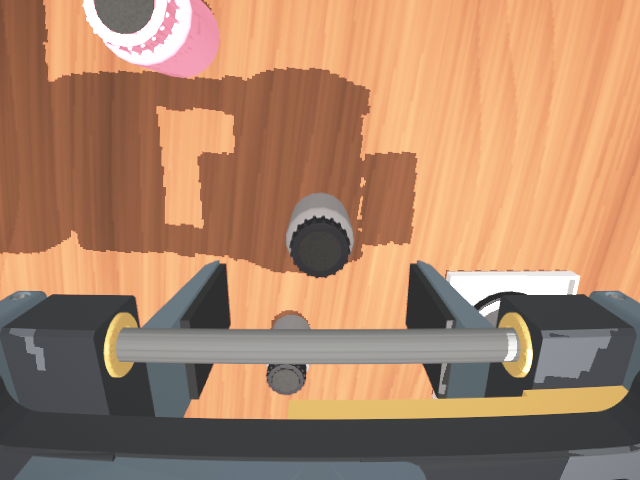

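View pics/t6.png

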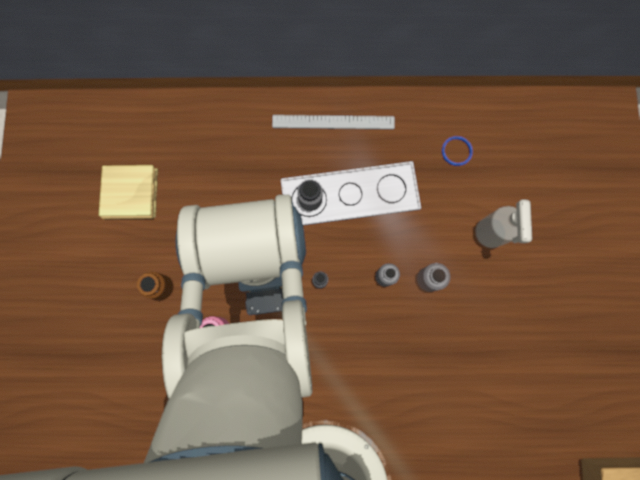

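```bash
python3 - <<'E'
from h import *
ci=camera_info('top');t=cv2.imread('pics/t6.png')
w=t[172:226,284:336];m=((w.max(2)<95)&((w.max(2).astype(int)-w.min(2))<30)).astype(np.uint8)
cv2.imwrite('pics/c6.png',cv2.resize(w,None,fx=10,fy=10,interpolation=cv2.INTER_NEAREST))
n,l,st,c=cv2.connectedComponentsWithStats(m);
for i in range(1,n):
    if st[i][4]>40: print(st[i],c[i]+[284,172],[(on(ci,*(c[i]+[284,172]),z)*1000).round(1) for z in(.06,.094)])
cw=camera_info('wrist');print('M cap',(on(cw,319.5,249,.082)*1000).round(1))
E
```

```text
[ 15   9  22  21 361] [309.4099723  190.82271468] [array([659.5,  29.5,  60. ]), array([650.1,  29.1,  94. ])]
[ 14  26  24  13 137] [309.23357664 205.16058394] [array([625.8,  30.1,  60. ]), array([617.4,  29.6,  94. ])]
M cap [469.8 116.   82. ]
```

View pics/c6.png

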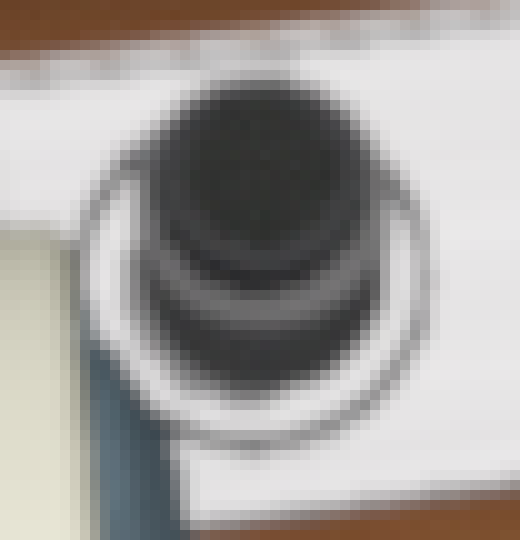

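The large bottle is about 3 mm from its ring's centre, which is fine. Medium measures (470,116), so I descend and grip.

```bash
python3 -m handwheel '[{"travel":[20,1,0],"dr":[0,0,0],"fingers":0.05},{"travel":[45,1,0],"dr":[0,0,0],"fingers":0.05},{"travel":[70,1,0],"dr":[0,0,0],"fingers":0.05},{"travel":[95,1,0],"dr":[0,0,0],"fingers":0.05},{"travel":[110,1,0],"dr":[0,0,0],"fingers":0.05},{"travel":[118,1,0],"dr":[0,0,0],"fingers":0.05},{"travel":[121,1,0],"dr":[0,0,0],"fingers":0.2},{"travel":[121,1,0],"dr":[0,0,0],"fingers":0.4},{"travel":[121,1,0],"dr":[0,0,0],"fingers":0.5},{"travel":[121,1,0],"dr":[0,0,0],"fingers":0.6},{"travel":[121,1,0],"dr":[0,0,0],"fingers":0.7},{"travel":[121,1,0],"dr":[0,0,0],"fingers":0.7}]' 20
python3 -m handwheel '[{"travel":[0,0,0],"dr":[0,0,0],"fingers":0.7},{"travel":[0,0,0],"dr":[0,0,0],"fingers":0.7},{"travel":[0,0,0],"dr":[0,0,0],"fingers":0.7},{"travel":[-4,0,0],"dr":[0,0,0],"fingers":0.7},{"travel":[-12,0,0],"dr":[0,0,0],"fingers":0.7},{"travel":[-26,0,0],"dr":[0,0,0],"fingers":0.7},{"travel":[-44,0,0],"dr":[0,0,0],"fingers":0.7},{"travel":[-64,0,0],"dr":[0,0,0],"fingers":0.7},{"travel":[-84,0,0],"dr":[0,0,0],"fingers":0.7},{"travel":[-98,0,0],"dr":[0,0,0],"fingers":0.7},{"travel":[-108,0,0],"dr":[0,0,0],"fingers":0.7},{"travel":[-112,0,0],"dr":[0,0,0],"fingers":0.7}]' 25
python3 - <<'E'
from h import *
cv2.imwrite('pics/w7.png',get_image('wrist'))
go([678.6,-166.2,136])
E
```

```text
clock: 8.77
tool_pos: [0.4685, 0.1159, 0.0251]
eef_rot: [-0.104, 1.567, 0.105]
contact_force: [1.2, 0.1, 0.4]
width: 0.544
clock: 9.77
tool_pos: [0.4686, 0.1159, 0.1385]
eef_rot: [-0.104, 1.566, 0.105]
contact_force: [-0.1, 0.2, -0.6]
width: 0.517
R [[0.002, -0.133, 0.991], [0.0, 0.991, 0.133], [-1.0, -0.0, 0.002]] tcp [468.6 115.9 138.2] w 0.52 t 9.8167 F [ 0.3  0.9 -0.1]
travel [   2.6 -307.5  170.7]
```

View pics/w7.png

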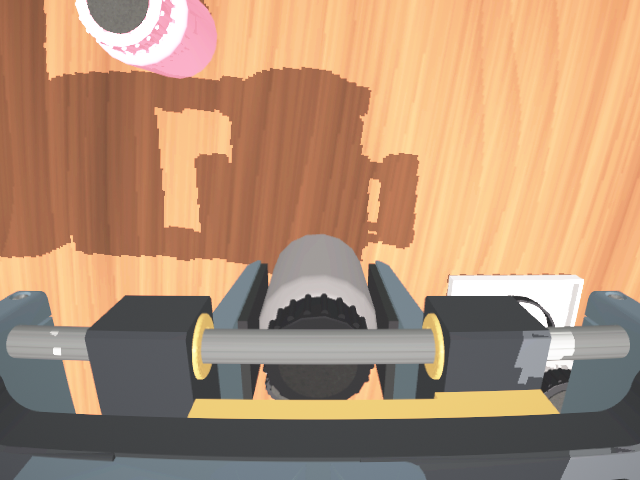

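```bash
python3 -m handwheel '[{"travel":[0,-8,4],"dr":[0,0,0],"fingers":0.7},{"travel":[0,-26,14],"dr":[0,0,0],"fingers":0.7},{"travel":[0,-52,29],"dr":[0,0,0],"fingers":0.7},{"travel":[0,-82,46],"dr":[0,0,0],"fingers":0.7},{"travel":[0,-112,62],"dr":[0,0,0],"fingers":0.7},{"travel":[0,-142,79],"dr":[0,0,0],"fingers":0.7},{"travel":[0,-172,96],"dr":[0,0,0],"fingers":0.7},{"travel":[0,-202,112],"dr":[0,0,0],"fingers":0.7},{"travel":[0,-232,129],"dr":[0,0,0],"fingers":0.7},{"travel":[0,-262,146],"dr":[0,0,0],"fingers":0.7},{"travel":[0,-288,160],"dr":[0,0,0],"fingers":0.7},{"travel":[0,-302,168],"dr":[0,0,0],"fingers":0.7}]'
python3 -m handwheel '[{"travel":[0,-4,2],"dr":[0,0,0],"fingers":0.7},{"travel":[0,-5,3],"dr":[0,0,0],"fingers":0.7},{"travel":[15,-5,3],"dr":[0,0,0],"fingers":0.7},{"travel":[35,-5,3],"dr":[0,0,0],"fingers":0.7},{"travel":[50,-5,3],"dr":[0,0,0],"fingers":0.7},{"travel":[60,-5,3],"dr":[0,0,0],"fingers":0.7},{"travel":[65,-5,3],"dr":[0,0,0],"fingers":0.7},{"travel":[65,-5,3],"dr":[0,0,0],"fingers":0.7}]'
python3 - <<'E'
from h import *
go([678.6,-166.2,30])
cv2.imwrite('pics/w8.png',get_image('wrist'))
cv2.imwrite('pics/s8.png',get_image('scene')[200:380,210:430].repeat(3,0).repeat(3,1))
E
```

```text
clock: 10.82
tool_pos: [0.6757, -0.165, 0.1349]
eef_rot: [-0.103, 1.569, 0.103]
contact_force: [-0.7, 0.0, -0.8]
width: 0.519
clock: 11.48
tool_pos: [0.6774, -0.1651, 0.0703]
eef_rot: [-0.104, 1.57, 0.106]
contact_force: [-0.0, -0.3, -0.4]
width: 0.521
R [[-0.002, -0.133, 0.991], [0.001, 0.991, 0.133], [-1.0, 0.001, -0.002]] tcp [ 677.4 -165.1   70.3] w 0.521 t 11.4833 F [-0.  -0.3 -0.4]
travel [40.3 -1.3  1.1]
```

View pics/w8.png

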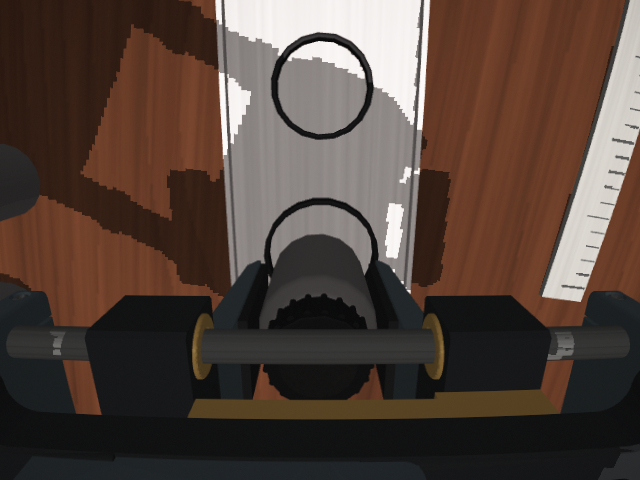

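View pics/s8.png

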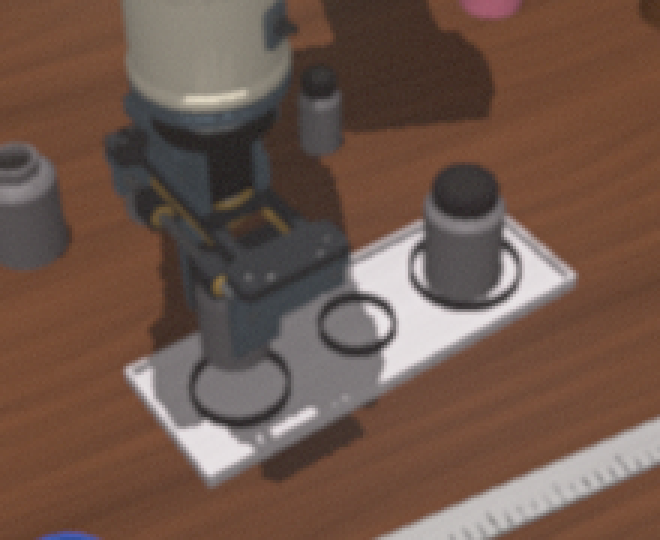

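The wrist view shows the medium ring at columns 264–378 with its far edge at row 198, and the bottle above it. I'll work out the residual.

```bash
python3 - <<'E'
from h import *
ci=camera_info('wrist');p=state()['tool_pos'];R=Ro.from_rotvec(state()['eef_rot']).as_matrix()
def tl(u,v,z): return (R.T@(on(ci,u,v,z)-p)*1000).round(1)
print('far edge (36)',tl(321,198,.014),'l/r',tl(264,245,.014),tl(378,245,.014))
zb=p[2]-.025
print('bottom far(24)',tl(320,235,zb),'cap far(18.5)',tl(321,294,zb+.081))
go([678.6,-166.2,29])
E
```

```text
far edge (36) [58.  35.8  1.2] l/r [ 58.    6.  -34.5] [58.1  5.9 37. ]
bottom far(24) [25.  22.   0.5] cap far(18.5) [-56.   25.1   0.4]
R [[0.001, -0.133, 0.991], [-0.0, 0.991, 0.133], [-1.0, -0.0, 0.001]] tcp [ 678.5 -165.6   72. ] w 0.519 t 11.5833 F [-0.5 -0.2 -1.5]
travel [43.  -0.6  0. ]
```

```bash
python3 -m handwheel '[{"travel":[6,0,1],"dr":[0,0,0],"fingers":0.7},{"travel":[15,0,1],"dr":[0,0,0],"fingers":0.7},{"travel":[24,0,1],"dr":[0,0,0],"fingers":0.7},{"travel":[32,0,1],"dr":[0,0,0],"fingers":0.7},{"travel":[38,0,1],"dr":[0,0,0],"fingers":0.7},{"travel":[41,0,1],"dr":[0,0,0],"fingers":0.7},{"travel":[42,0,1],"dr":[0,0,0],"fingers":0.7},{"travel":[42,0,1],"dr":[0,0,0],"fingers":0.7},{"travel":[42,0,1],"dr":[0,0,0],"fingers":0.7}]'
```

```text
clock: 12.33
tool_pos: [0.6794, -0.1657, 0.0293]
eef_rot: [-0.104, 1.568, 0.104]
contact_force: [0.2, 0.4, -1.1]
width: 0.52
```

```bash
python3 -m handwheel '[{"travel":[1,0,0],"dr":[0,0,0],"fingers":0.7},{"travel":[1,0,0],"dr":[0,0,0],"fingers":0.7},{"travel":[1,0,0],"dr":[0,0,0],"fingers":0.4},{"travel":[1,0,0],"dr":[0,0,0],"fingers":0.25},{"travel":[1,0,0],"dr":[0,0,0],"fingers":0.2},{"travel":[1,0,0],"dr":[0,0,0],"fingers":0.2},{"travel":[1,0,0],"dr":[0,0,0],"fingers":0.2}]'
python3 -m handwheel '[{"travel":[-10,0,0],"dr":[0,0,0],"fingers":0.2},{"travel":[-30,0,0],"dr":[0,0,0],"fingers":0.2},{"travel":[-60,0,0],"dr":[0,0,0],"fingers":0.2},{"travel":[-95,0,0],"dr":[0,0,0],"fingers":0.2},{"travel":[-120,0,0],"dr":[0,0,0],"fingers":0.2},{"travel":[-130,0,0],"dr":[0,0,0],"fingers":0.2},{"travel":[-130,0,0],"dr":[0,0,0],"fingers":0.2}]'
python3 - <<'E'
from h import *
go([458.5,8,146])
cv2.imwrite('pics/w9.png',get_image('wrist'))
E
```

```text
clock: 12.92
tool_pos: [0.6793, -0.1657, 0.0283]
eef_rot: [-0.104, 1.568, 0.104]
contact_force: [-0.2, -0.2, -0.6]
width: 0.797
clock: 13.5
tool_pos: [0.6807, -0.1661, 0.162]
eef_rot: [-0.106, 1.563, 0.103]
contact_force: [0.6, 0.5, -0.9]
width: 0.799
R [[0.005, -0.133, 0.991], [-0.002, 0.991, 0.133], [-1.0, -0.002, 0.005]] tcp [ 680.7 -166.1  162. ] w 0.799 t 13.5 F [ 0.6  0.5 -0.9]
travel [  14.7  202.1 -197.2]
```

View pics/w9.png

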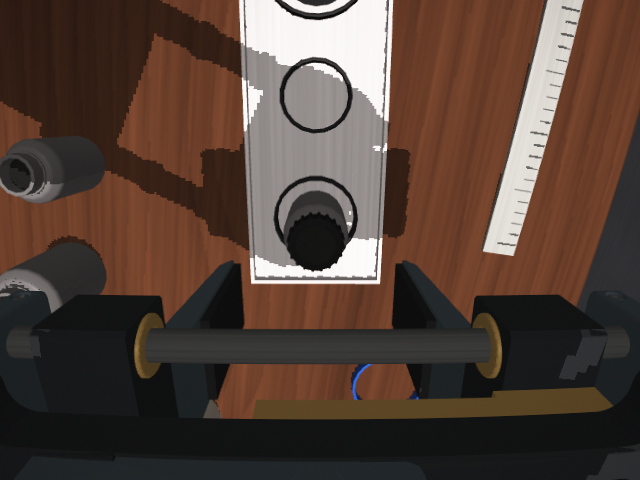

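The medium bottle stands in the medium ring. Next is the small one.

```bash
python3 -m handwheel '[{"travel":[0,18,-17],"dr":[0,0,0],"fingers":0.2},{"travel":[0,44,-43],"dr":[0,0,0],"fingers":0.2},{"travel":[0,70,-68],"dr":[0,0,0],"fingers":0.2},{"travel":[3,96,-94],"dr":[0,0,0],"fingers":0.2},{"travel":[6,122,-119],"dr":[0,0,0],"fingers":0.2},{"travel":[9,148,-145],"dr":[0,0,0],"fingers":0.2},{"travel":[12,174,-170],"dr":[0,0,0],"fingers":0.2},{"travel":[12,195,-190],"dr":[0,0,0],"fingers":0.2},{"travel":[12,202,-197],"dr":[0,0,0],"fingers":0.2},{"travel":[12,202,-197],"dr":[0,0,0],"fingers":0.2},{"travel":[12,202,-197],"dr":[0,0,0],"fingers":0.2}]'
python3 - <<'E'
from h import *
cv2.imwrite('pics/w10.png',get_image('wrist'))
t=get_image('top');cv2.imwrite('pics/t10.png',t)
cv2.imwrite('pics/t10c.png',cv2.resize(t[150:300,280:460],None,fx=4,fy=4))
go([458.5,8,21])
E
```

```text
clock: 14.47
tool_pos: [0.4572, 0.0084, 0.1459]
eef_rot: [-0.105, 1.569, 0.105]
contact_force: [0.7, -0.4, 0.2]
width: 0.8
R [[0.0, -0.132, 0.991], [-0.0, 0.991, 0.132], [-1.0, -0.0, 0.0]] tcp [458.3   7.8 146.1] w 0.802 t 14.5667 F [ 1.  -0.8 -0. ]
travel [125.1   0.2   0.2]
```

View pics/w10.png

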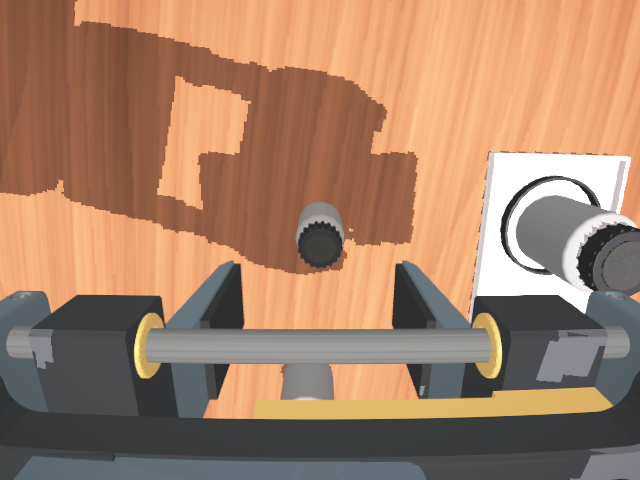

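View pics/t10c.png

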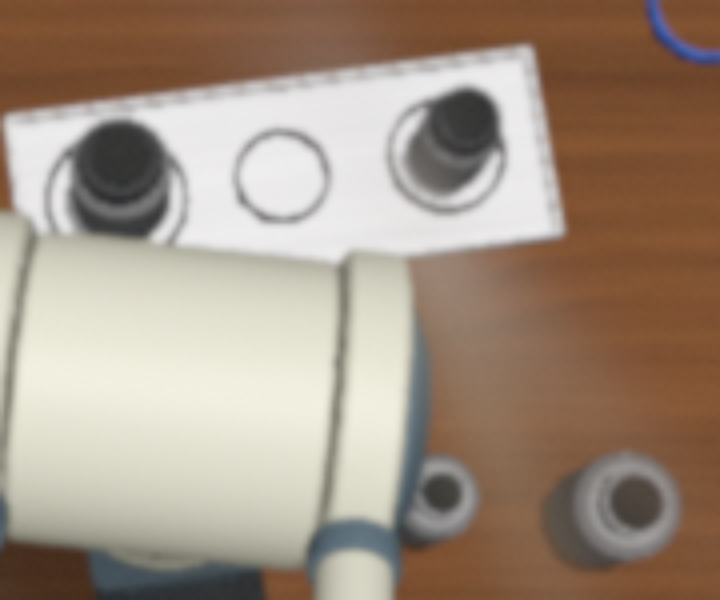

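```bash
python3 - <<'E'
from h import *
cw=camera_info('wrist');print('S cap',(on(cw,320,246,.072)*1000).round(1))
ci=camera_info('top');print('M',(on(ci,280+463/4,150+117/4,.086)*1000).round(1),'L',(on(ci,280+122/4,150+157/4,.096)*1000).round(1))
E
python3 -m handwheel '[{"travel":[20,0,0],"dr":[0,0,0],"fingers":0.2},{"travel":[45,0,0],"dr":[0,0,0],"fingers":0.2},{"travel":[70,0,0],"dr":[0,0,0],"fingers":0.2},{"travel":[95,0,0],"dr":[0,0,0],"fingers":0.2},{"travel":[112,0,0],"dr":[0,0,0],"fingers":0.2},{"travel":[120,0,0],"dr":[0,0,0],"fingers":0.2},{"travel":[123,0,0],"dr":[0,0,0],"fingers":0.2},{"travel":[123,0,0],"dr":[0,0,0],"fingers":0.3},{"travel":[123,0,0],"dr":[0,0,0],"fingers":0.4},{"travel":[123,0,0],"dr":[0,0,0],"fingers":0.5},{"travel":[123,0,0],"dr":[0,0,0],"fingers":0.6},{"travel":[123,0,0],"dr":[0,0,0],"fingers":0.8}]' 15
python3 -m handwheel '[{"travel":[0,0,0],"dr":[0,0,0],"fingers":0.8},{"travel":[0,0,0],"dr":[0,0,0],"fingers":0.8},{"travel":[0,0,0],"dr":[0,0,0],"fingers":0.8},{"travel":[-4,0,0],"dr":[0,0,0],"fingers":0.8},{"travel":[-12,0,0],"dr":[0,0,0],"fingers":0.8},{"travel":[-26,0,0],"dr":[0,0,0],"fingers":0.8},{"travel":[-44,0,0],"dr":[0,0,0],"fingers":0.8},{"travel":[-64,0,0],"dr":[0,0,0],"fingers":0.8},{"travel":[-84,0,0],"dr":[0,0,0],"fingers":0.8},{"travel":[-102,0,0],"dr":[0,0,0],"fingers":0.8},{"travel":[-116,0,0],"dr":[0,0,0],"fingers":0.8},{"travel":[-120,0,0],"dr":[0,0,0],"fingers":0.8}]' 18
python3 - <<'E'
from h import *
cv2.imwrite('pics/w11.png',get_image('wrist'))
go([665.9,-67.1,141])
E
```

```text
S cap [459.    8.1  72. ]
M [ 678.  -164.9   86. ] L [653.2  26.7  96. ]
clock: 15.57
tool_pos: [0.4577, 0.0084, 0.0241]
eef_rot: [-0.105, 1.567, 0.104]
contact_force: [0.2, -0.1, 0.0]
width: 0.467
clock: 16.57
tool_pos: [0.458, 0.0084, 0.1459]
eef_rot: [-0.105, 1.565, 0.104]
contact_force: [-0.3, -0.1, -0.6]
width: 0.383
R [[0.003, -0.133, 0.991], [-0.0, 0.991, 0.133], [-1.0, -0.001, 0.003]] tcp [458.    8.4 145.4] w 0.385 t 16.6167 F [ 0.5 -0.5  0.6]
travel [   5.  -102.4  196. ]
```

View pics/w11.png

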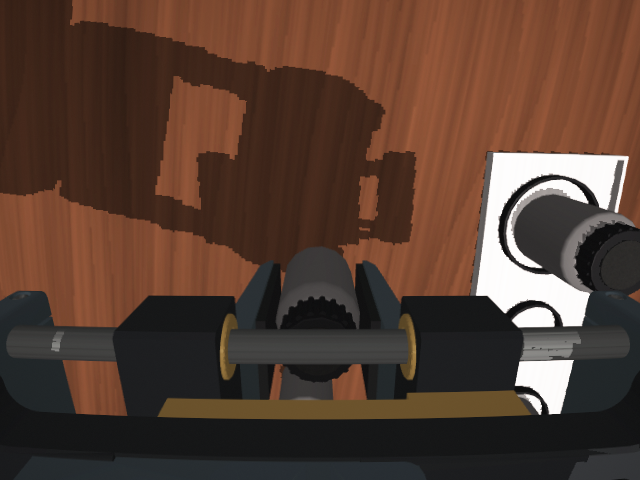

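```bash
python3 -m handwheel '[{"travel":[0,-3,6],"dr":[0,0,0],"fingers":0.8},{"travel":[0,-11,21],"dr":[0,0,0],"fingers":0.8},{"travel":[0,-23,44],"dr":[0,0,0],"fingers":0.8},{"travel":[0,-36,70],"dr":[0,0,0],"fingers":0.8},{"travel":[0,-49,95],"dr":[0,0,0],"fingers":0.8},{"travel":[0,-62,120],"dr":[0,0,0],"fingers":0.8},{"travel":[0,-75,145],"dr":[0,0,0],"fingers":0.8},{"travel":[0,-88,168],"dr":[0,0,0],"fingers":0.8},{"travel":[0,-97,186],"dr":[0,0,0],"fingers":0.8},{"travel":[0,-102,195],"dr":[0,0,0],"fingers":0.8},{"travel":[0,-102,196],"dr":[0,0,0],"fingers":0.8},{"travel":[0,-102,196],"dr":[0,0,0],"fingers":0.8}]'
python3 -m handwheel '[{"travel":[10,0,0],"dr":[0,0,0],"fingers":0.8},{"travel":[30,0,0],"dr":[0,0,0],"fingers":0.8},{"travel":[50,0,0],"dr":[0,0,0],"fingers":0.8},{"travel":[65,0,0],"dr":[0,0,0],"fingers":0.8},{"travel":[73,0,0],"dr":[0,0,0],"fingers":0.8},{"travel":[75,0,0],"dr":[0,0,0],"fingers":0.8},{"travel":[75,0,0],"dr":[0,0,0],"fingers":0.8}]'
python3 - <<'E'
from h import *
go([665.9,-67.1,28])
cv2.imwrite('pics/w12.png',get_image('wrist'))
E
```

```text
clock: 17.62
tool_pos: [0.6647, -0.0667, 0.1417]
eef_rot: [-0.104, 1.57, 0.105]
contact_force: [-0.5, 0.9, -0.3]
width: 0.387
clock: 18.2
tool_pos: [0.6644, -0.0664, 0.0679]
eef_rot: [-0.104, 1.569, 0.105]
contact_force: [0.5, -0.6, -0.1]
width: 0.388
R [[-0.001, -0.133, 0.991], [0.0, 0.991, 0.133], [-1.0, 0.0, -0.001]] tcp [664.4 -66.4  67.9] w 0.388 t 18.2 F [ 0.5 -0.6 -0.1]
travel [39.9 -0.9  1.4]
```

View pics/w12.png

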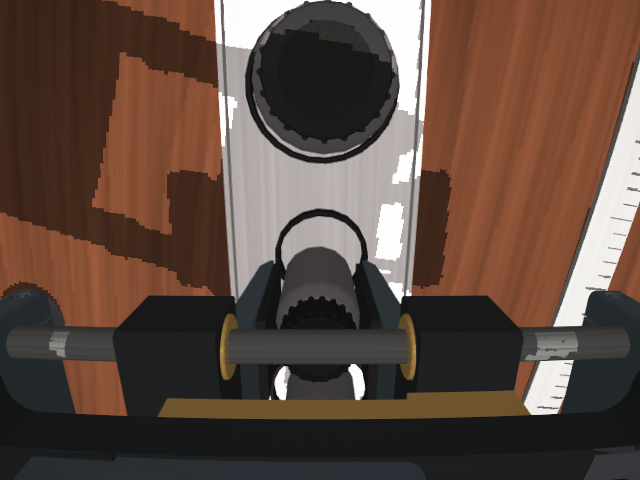

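The small bottle is centred over the small ring (columns 275–368). The large bottle is in its ring ahead. I lower, correct by 1 mm and release.

```bash
python3 -m handwheel '[{"travel":[6,0,1],"dr":[0,0,0],"fingers":0.8},{"travel":[14,-1,1],"dr":[0,0,0],"fingers":0.8},{"travel":[23,-1,1],"dr":[0,0,0],"fingers":0.8},{"travel":[31,-1,1],"dr":[0,0,0],"fingers":0.8},{"travel":[37,-1,1],"dr":[0,0,0],"fingers":0.8},{"travel":[40,-1,1],"dr":[0,0,0],"fingers":0.8},{"travel":[41,-1,1],"dr":[0,0,0],"fingers":0.8},{"travel":[41,-1,1],"dr":[0,0,0],"fingers":0.8},{"travel":[41,-1,1],"dr":[0,0,0],"fingers":0.8}]'
```

```text
clock: 19.0
tool_pos: [0.6661, -0.0675, 0.0273]
eef_rot: [-0.104, 1.568, 0.105]
contact_force: [-0.0, 0.2, 0.8]
width: 0.385
```

```bash
python3 -m handwheel '[{"travel":[0,0,0],"dr":[0,0,0],"fingers":0.6},{"travel":[0,0,0],"dr":[0,0,0],"fingers":0.5},{"travel":[0,0,0],"dr":[0,0,0],"fingers":0.4},{"travel":[0,0,0],"dr":[0,0,0],"fingers":0.3},{"travel":[0,0,0],"dr":[0,0,0],"fingers":0.3},{"travel":[0,0,0],"dr":[0,0,0],"fingers":0.3}]'
python3 -m handwheel '[{"travel":[-10,0,0],"dr":[0,0,0],"fingers":0.3},{"travel":[-30,0,0],"dr":[0,0,0],"fingers":0.3},{"travel":[-60,0,0],"dr":[0,0,0],"fingers":0.3},{"travel":[-95,0,0],"dr":[0,0,0],"fingers":0.3},{"travel":[-130,0,0],"dr":[0,0,0],"fingers":0.3},{"travel":[-160,0,0],"dr":[0,0,0],"fingers":0.3},{"travel":[-170,25,-25],"dr":[0,0,0],"fingers":0.3},{"travel":[-170,50,-55],"dr":[0,0,0],"fingers":0.3},{"travel":[-170,75,-85],"dr":[0,0,0],"fingers":0.3},{"travel":[-170,100,-115],"dr":[0,0,0],"fingers":0.3},{"travel":[-170,125,-145],"dr":[0,0,0],"fingers":0.3},{"travel":[-170,150,-175],"dr":[0,0,0],"fingers":0.3}]'
python3 -m handwheel '[{"travel":[0,25,0],"dr":[0,0,0],"fingers":0.3},{"travel":[0,60,0],"dr":[0,0,0],"fingers":0.3},{"travel":[0,95,0],"dr":[0,0,0],"fingers":0.3},{"travel":[0,125,0],"dr":[0,0,0],"fingers":0.3},{"travel":[0,140,0],"dr":[0,0,0],"fingers":0.3},{"travel":[0,140,0],"dr":[0,0,0],"fingers":0.3},{"travel":[0,140,0],"dr":[0,0,0],"fingers":0.3}]'
python3 - <<'E'
from h import *
t=get_image('top');cv2.imwrite('pics/t13.png',t)
cv2.imwrite('pics/t13c.png',cv2.resize(t[150:300,270:460],None,fx=4,fy=4,interpolation=cv2.INTER_CUBIC))
s=get_image('scene');cv2.imwrite('pics/s13c.png',cv2.resize(s[200:400,130:430],None,fx=2.6,fy=2.6,interpolation=cv2.INTER_CUBIC))
E
```

```text
clock: 19.5
tool_pos: [0.6662, -0.0675, 0.0274]
eef_rot: [-0.104, 1.568, 0.104]
contact_force: [0.1, -1.1, -0.4]
width: 0.698
clock: 20.5
tool_pos: [0.4711, 0.0586, 0.1981]
eef_rot: [-0.104, 1.567, 0.104]
contact_force: [0.3, 0.4, 0.8]
width: 0.7
clock: 21.08
tool_pos: [0.4541, 0.1973, 0.198]
eef_rot: [-0.106, 1.568, 0.106]
contact_force: [0.1, -1.3, 0.1]
width: 0.704
```

View pics/t13c.png

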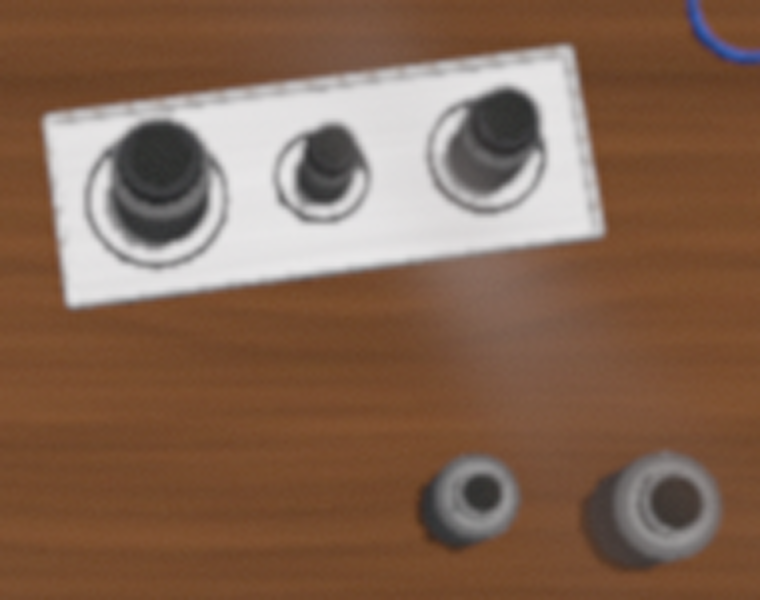

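View pics/s13c.png

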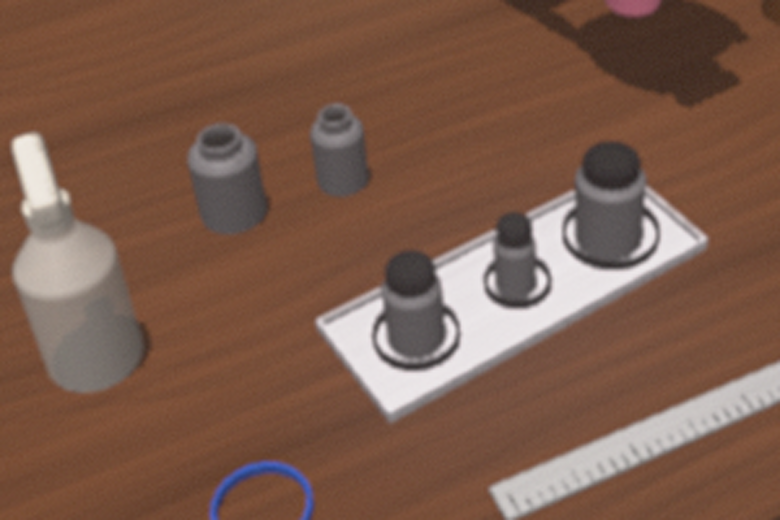

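```bash
python3 - <<'E'
from h import *
ci=camera_info('top');t0=cv2.imread('pics/top0.png');t=cv2.imread('pics/t13.png')
ring={'L':(652.7,31.9),'S':(665.9,-67.1),'M':(678.6,-166.2)}
for k,u,v,z in(('L',160,157,.094),('S',329,148,.075),('M',504,118,.084)):
    p=on(ci,270+u/4-.4,150+v/4-.4,z)[:2]*1000;print(k,p.round(1),'off',np.linalg.norm(p-ring[k]).round(1))
d=cv2.absdiff(t0,t).max(2)
for n,(x0,y0,x1,y1) in {'empties':(370,255,460,300),'spray':(470,195,540,255),'panels':(95,160,162,225)}.items():
    sh,_=cv2.phaseCorrelate(t0[y0:y1,x0:x1,1].astype(np.float32),t[y0:y1,x0:x1,1].astype(np.float32))
    print(n,np.round(sh,2),np.percentile(d[y0:y1,x0:x1],99))
E
```

```text
L [654.6  28.7] off 3.8
S [664.6 -66.8] off 1.3
M [ 678.9 -164.9] off 1.3
empties [0.06 0.39] 37.0
spray [0.12 0.03] 37.0
panels [-0.15 -0.11] 134.46000000000004
```

```bash
python3 -c "
import cv2,numpy as np
cv2.imwrite('pics/cmp.png',np.hstack([cv2.resize(cv2.imread(f'pics/{f}.png')[150:310,80:300],None,fx=1.8,fy=1.8) for f in('top0','t13')]))"
```

```text
(no output)
```

View pics/cmp.png

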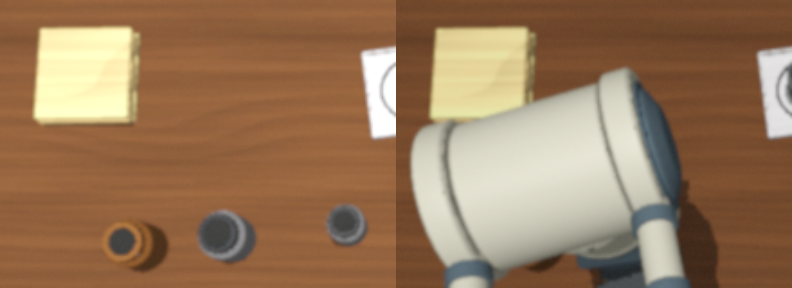

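The panel pile hasn't moved; the arm is just covering its corner in the picture. The gripper is free at z = 0.2 m, so I'm handing in.

```bash
python3 -c "
from cell import *
print(finish_job(), state()['clock'])"
```

```text
the job is handed in; nothing more can be done
the job is handed in; nothing more can be done
```

The three capped bottles stand in the rings of their own size, and I handed the job in at about 21 s. I picked each one from above, carried it upright and lowered it to the tray floor before releasing. `finish_job` gave no verdict.

- **Placement:** my last top and scene pictures show all three upright inside their rings. They measure about 3.8 mm (large), 1.3 mm (medium) and 1.3 mm (small) from the ring centres, against a limit of 13 mm.
- **Bystanders:** the empties, the spray bottle and the panels show no visible movement.
- **Checks that disagreed:**
  - While the large bottle was held, my wrist-view estimates of its sideways offset differed by several millimetres.
  - After placing, three readings of the large bottle put it 3 to 5 mm from its ring's centre.
  - The picture comparison flagged the panels, but only because the arm was covering one corner of the pile.

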